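Cover the curing dishes and load them under the lamp

ROBOT

A 7-joint arm with a two-finger parallel gripper is mounted at the origin on the work surface. World frame = base frame: x ahead of the robot, y to its left, z up, the work surface at z = 0. Lengths are in m, angles in rad, forces in N, time in s.
With the tool pointing down it reaches from about 0.35 to 0.9 m from the base axis. Payload 8.1 kg.
Tool frame: the origin (TCP) lies midway between the tips of the shut fingers; the grasp point (between the pads) lies arm.tcp_to_grasp behind it (arm.tcp_to_grasp is the distance from the TCP to the grasp point, in m); z points along the fingers, y is the line along which they close (so a half turn about z gives the same grasp; the last joint's range is limited). The gripper opens to 92 mm and grips with 3 to 60 N. Pads are 19 mm wide; open, the fingers measure 130 mm over their backs; the gripper's body (75 mm by 190 mm) begins 47 mm behind the grasp point.
Start: joints at [1.085, 0.434, 0.025, 1.573, -0.012, 1.134, -0.075], TCP at [0.233, -0.58, 0.189] pointing down, gripper open.
Joint ranges: [-2.62, 2.62], [-0.44, 2.09], [-1.27, 1.32], [0.08, 2.57], [-1.32, 4.46], [0.12, 2], [-2.74, 2.74]. Speed limits (rad/s): [2.22, 2.22, 3.01, 3.01, 3.14, 3.14, 3.14].

INTERFACE

Orientations are given as a rotation vector (axis times angle).
In Python, from cell import observe, get_image, arm gives the robot as it stands. The module is installed in compiled form; this text tells all that it offers.
- The arm moves only by the tool drive_tool, never from a script. Its argument "steps" is a list of rows, each a list of 5 numbers: the closure, from 0 (fully open) to 1 (shut), then the shift along the world's x, y, z in mm, then the turn about the world's z in rad. In form: [[hand, x, y, z, roll], ...]. A call has 1 to 20 rows; each row shifts and turns the commanded pose from where the row before left it; what a row does not reach is not made up. A row lasts 1/12 s, in which the tool goes at most 41.7 mm and 7.16 degrees, less where a joint would pass 70% of its speed; a pose out of reach is approached as far as the arm can. A call with a gripper value outside its range is refused whole. The fingers move at their own pace and stop on an object; "grip_force" is the grip in N (left out, the last holds). Time passes only in rows, so rows that do not move let the fingers close. It gives the time, the measured TCP pose, the force, the opening and the grip force at its end, in the units of the state.
- observe(): the state, without advancing time (a new reading comes with each control period).
- get_image(name): name is "side" or "top"; returns a dict with "image" (420x560x3 uint8, red, green, blue), "vfov" (degrees; the focal length in pixels is half the picture's height over the tangent of half this angle, whatever the lens; pixels are square), "cx", "cy" (the principal point, pixels), "xyz" and "attitude" of the camera in the world. Camera axes: x right, y down, z forward; pixel columns grow to the right and rows downward; lengths in m; the calibration is good to about 2 mm. A picture is of the moment at which its call begins. There is no depth.
- arm.sign_off(): hands the job in; it is judged then, once.
The state is a dict: "clock": time; "joints": joint angles; "dq": joint speeds; "joint_efforts": joint torques, N m; "position": TCP position; "ee_rot": TCP orientation; "force": force on the tool from outside, world axes, zero at the start; "ft_torque": the same for the moment, N m; "width": opening from 0.0 (shut) to 1.0 (fully open); "gripper_force": force on a finger pad.
Only numpy, scipy, OpenCV 4.12 (cv2) and the standard library are available. Lean on these libraries where they do the work, as an engineer would, in place of code of your own. Each camera call takes 0.05 s, during which the arm holds its last target. There are 200 camera calls.

TASK

Get the printed crowns ready and start the cure: set a lid on every dish on the bench so that it sits level in the rim, slide each covered dish under the low lamp bar until it stands against the rear stop, and when all of them are in, press the lamp's green start button. Keep the dishes upright and leave the jars, the dropper bottle, the spatula and the plaster model where they are.

Things in the scene. Friction and masses are not known exactly. Their poses are not given: they have to be found in the camera images.
- home (a point): Centre of the fixed curing lamp's working line, on the bench under the lamp bar: x points away from the robot into the lamp, y along the bar to the left, z up. A dish touching the rear stop has its centre at x = 0 of this frame and sticks out 12 mm in front of the bar, where fingers can still push it. Any place along y from -135 to +135 mm will do.
- bar_front (a point): Middle of the lower front edge of the white lamp bar, 21 mm before the working line and 61 mm above the bench; axes as home. The bar is 100 mm deep, 340 mm long, 19 mm thick (top at 80 mm, fins to 84 mm), on end posts; the space below, y = -170 to +170 mm, is clear bench, open to front and rear. The lamp does not give when pushed.
- stop_mid (a point): Middle of the rear stop's front face, 33 mm behind the working line; axes as home. The stop is a fixed aluminium strip on the bench along y, 340 mm long and 14 mm high.
- start (a joint): Green start button on the control pod, pressed downward: 0 = up, 0.005 m = fully down (about 4 N; it springs back). It counts as pressed beyond 0.0035 m.
- start_top (a point): Centre of the green button's top face (24 mm across), button up. It sits on the control pod, a white block at the left end of the lamp, 60 mm high, from y = 170 to 230 mm and x = -48 to +56 mm in the frame of home.
- dish1_mid (a point): Dark steel curing dish, round, 66 mm across, 30 mm high, straight wall 4 mm thick, open at the top, with small printed crowns fixed in it, about 180 g. Point: on its axis, half-way up (15 mm above its underside); z up. May be absent (None). It can be gripped across the outside of its wall, lid on or off, or pushed.
- dish2_mid (a point): Dark steel curing dish, round, 66 mm across, 30 mm high, straight wall 4 mm thick, open at the top, with small printed crowns fixed in it, about 180 g. Point: on its axis, half-way up (15 mm above its underside); z up. May be absent (None). It can be gripped across the outside of its wall, lid on or off, or pushed.
- dish3_mid (a point): Dark steel curing dish, round, 66 mm across, 30 mm high, straight wall 4 mm thick, open at the top, with small printed crowns fixed in it, about 180 g. Point: on its axis, half-way up (15 mm above its underside); z up. May be absent (None). It can be gripped across the outside of its wall, lid on or off, or pushed.
- dish4_mid (a point): Dark steel curing dish, round, 66 mm across, 30 mm high, straight wall 4 mm thick, open at the top, with small printed crowns fixed in it, about 180 g. Point: on its axis, half-way up (15 mm above its underside); z up. May be absent (None). It can be gripped across the outside of its wall, lid on or off, or pushed.
- lid1_knob (a point): Loose lid for any dish, 60 g: blue disc 63 mm across, 5 mm thick; orange knob on top, 20 mm across, 18 mm high; below, a tapered plug 4 mm deep that enters the dish with 2 mm play. Point: centre of the knob, 18 mm above the plug's foot; z up. Seated, it is 29 mm above the dish's point; the covered dish is 53 mm high. Four lids lie plug down on the bench; spare ones stay there.
- lid2_knob (a point): Loose lid for any dish, 60 g: blue disc 63 mm across, 5 mm thick; orange knob on top, 20 mm across, 18 mm high; below, a tapered plug 4 mm deep that enters the dish with 2 mm play. Point: centre of the knob, 18 mm above the plug's foot; z up. Seated, it is 29 mm above the dish's point; the covered dish is 53 mm high. Four lids lie plug down on the bench; spare ones stay there.
- lid3_knob (a point): Loose lid for any dish, 60 g: blue disc 63 mm across, 5 mm thick; orange knob on top, 20 mm across, 18 mm high; below, a tapered plug 4 mm deep that enters the dish with 2 mm play. Point: centre of the knob, 18 mm above the plug's foot; z up. Seated, it is 29 mm above the dish's point; the covered dish is 53 mm high. Four lids lie plug down on the bench; spare ones stay there.
- lid4_knob (a point): Loose lid for any dish, 60 g: blue disc 63 mm across, 5 mm thick; orange knob on top, 20 mm across, 18 mm high; below, a tapered plug 4 mm deep that enters the dish with 2 mm play. Point: centre of the knob, 18 mm above the plug's foot; z up. Seated, it is 29 mm above the dish's point; the covered dish is 53 mm high. Four lids lie plug down on the bench; spare ones stay there.
- jar1: Small powder jar with a grey cap, 32 mm across, 43 mm high. A bystander; origin at the middle of its underside.
- jar2: Small powder jar like jar1. A bystander; origin at the middle of its underside.
- jar3: Small powder jar like jar1. A bystander; origin at the middle of its underside.
- dropper1: Small dropper bottle with a yellow label, 34 mm across, 72 mm high. A bystander; origin at the middle of its underside.
- spatula1: Thin cement spatula lying on the bench, 170 mm long along its x, 12 mm wide, dark handle. A bystander; origin at the middle of its underside.
- model1: Plaster jaw model, 60 x 66 mm, about 26 mm high. A bystander; origin at the middle of its underside.
Not all that is in view belongs to the job. Leave any yellow look-alike of the part that bears lid4_knob alone.

How it is judged:
On the way, in this order (a step that is already met when the one before it is completed fails the run):
1. every dish on the bench has a lid seated on it and stands under the lamp against the rear stop (x of dish1_mid in the frame of home between -0.008 and 0.008 m and y of dish1_mid in the frame of home between -0.135 and 0.135 m and height (world z) of each of dish1_mid, dish2_mid, dish3_mid, dish4_mid below 0.02 m and angle between each of dish1_mid, dish2_mid, dish3_mid, dish4_mid's own z axis and vertical below 0.06 rad and ((horizontal distance between lid1_knob and dish1_mid below 0.004 m and z of lid1_knob in the frame of dish1_mid between 0.0265 and 0.0308 m and angle between the z axis of lid1_knob and the z axis of dish1_mid, either way round below 0.05 rad) or (horizontal distance between lid2_knob and dish1_mid below 0.004 m and z of lid2_knob in the frame of dish1_mid between 0.0265 and 0.0308 m and angle between the z axis of lid2_knob and the z axis of dish1_mid, either way round below 0.05 rad) or (horizontal distance between lid3_knob and dish1_mid below 0.004 m and z of lid3_knob in the frame of dish1_mid between 0.0265 and 0.0308 m and angle between the z axis of lid3_knob and the z axis of dish1_mid, either way round below 0.05 rad) or (horizontal distance between lid4_knob and dish1_mid below 0.004 m and z of lid4_knob in the frame of dish1_mid between 0.0265 and 0.0308 m and angle between the z axis of lid4_knob and the z axis of dish1_mid, either way round below 0.05 rad)) and x of dish2_mid in the frame of home between -0.008 and 0.008 m and y of dish2_mid in the frame of home between -0.135 and 0.135 m and ((horizontal distance between lid1_knob and dish2_mid below 0.004 m and z of lid1_knob in the frame of dish2_mid between 0.0265 and 0.0308 m and angle between the z axis of lid1_knob and the z axis of dish2_mid, either way round below 0.05 rad) or (horizontal distance between lid2_knob and dish2_mid below 0.004 m and z of lid2_knob in the frame of dish2_mid between 0.0265 and 0.0308 m and angle between the z axis of lid2_knob and the z axis of dish2_mid, either way round below 0.05 rad) or (horizontal distance between lid3_knob and dish2_mid below 0.004 m and z of lid3_knob in the frame of dish2_mid between 0.0265 and 0.0308 m and angle between the z axis of lid3_knob and the z axis of dish2_mid, either way round below 0.05 rad) or (horizontal distance between lid4_knob and dish2_mid below 0.004 m and z of lid4_knob in the frame of dish2_mid between 0.0265 and 0.0308 m and angle between the z axis of lid4_knob and the z axis of dish2_mid, either way round below 0.05 rad)) and x of dish3_mid in the frame of home between -0.008 and 0.008 m and y of dish3_mid in the frame of home between -0.135 and 0.135 m and ((horizontal distance between lid1_knob and dish3_mid below 0.004 m and z of lid1_knob in the frame of dish3_mid between 0.0265 and 0.0308 m and angle between the z axis of lid1_knob and the z axis of dish3_mid, either way round below 0.05 rad) or (horizontal distance between lid2_knob and dish3_mid below 0.004 m and z of lid2_knob in the frame of dish3_mid between 0.0265 and 0.0308 m and angle between the z axis of lid2_knob and the z axis of dish3_mid, either way round below 0.05 rad) or (horizontal distance between lid3_knob and dish3_mid below 0.004 m and z of lid3_knob in the frame of dish3_mid between 0.0265 and 0.0308 m and angle between the z axis of lid3_knob and the z axis of dish3_mid, either way round below 0.05 rad) or (horizontal distance between lid4_knob and dish3_mid below 0.004 m and z of lid4_knob in the frame of dish3_mid between 0.0265 and 0.0308 m and angle between the z axis of lid4_knob and the z axis of dish3_mid, either way round below 0.05 rad)) and x of dish4_mid in the frame of home between -0.008 and 0.008 m and y of dish4_mid in the frame of home between -0.135 and 0.135 m and ((horizontal distance between lid1_knob and dish4_mid below 0.004 m and z of lid1_knob in the frame of dish4_mid between 0.0265 and 0.0308 m and angle between the z axis of lid1_knob and the z axis of dish4_mid, either way round below 0.05 rad) or (horizontal distance between lid2_knob and dish4_mid below 0.004 m and z of lid2_knob in the frame of dish4_mid between 0.0265 and 0.0308 m and angle between the z axis of lid2_knob and the z axis of dish4_mid, either way round below 0.05 rad) or (horizontal distance between lid3_knob and dish4_mid below 0.004 m and z of lid3_knob in the frame of dish4_mid between 0.0265 and 0.0308 m and angle between the z axis of lid3_knob and the z axis of dish4_mid, either way round below 0.05 rad) or (horizontal distance between lid4_knob and dish4_mid below 0.004 m and z of lid4_knob in the frame of dish4_mid between 0.0265 and 0.0308 m and angle between the z axis of lid4_knob and the z axis of dish4_mid, either way round below 0.05 rad))), for 0.3 s.
2. the start button is pressed while all the covered dishes are in (all of step 1 and value of joint start above 0.0035 m), for 0.05 s.
At the end, for the whole second after the job is handed in: Every dish stands at rest under the lamp bar, centre within 8 mm of the working line (at the rear stop) and 135 mm of the lamp's middle, upright, with a lid seated in its rim (centred within 4 mm, level within 0.05 rad); start was pressed with all of them in, and is up again (all of step 1 and value of joint start below 0.0015 m and linear speed of each of dish1, dish2, dish3, dish4 below 0.02 m/s); the robot touches nothing.
It fails at once if a dish is tipped by more than 0.5 rad (angle between any of dish1_mid, dish2_mid, dish3_mid, dish4_mid's own z axis and vertical above 0.5 rad).
It fails at once if a jar, the bottle, the spatula or the model is moved by more than 30 mm (distance of any of jar1, jar2, jar3, dropper1, spatula1, model1 from where it was at the start of the episode above 0.03 m).
Of dish1, dish2, dish3, dish4 only 3 to 4 are there at a start; the rules pass over those that are not, and their reading is None.
At some moment in a run one of dish1, dish2, dish3, dish4 may be knocked a few centimetres aside while the robot is not near it.
Once in a run the grip may slacken for a moment while it holds something.
It also fails if it takes over 210 s, if anything falls off the work surface, if the arm or the gripper's body presses on something with over 40 N, if the wrist force passes 120 N, or if a joint passes its speed limit or range.

## Working session

There is one attempt and no reset: what is moved stays moved. The work goes in short steps, Python scripts to look and compute and a tool call to move; the robot and the scene stay as the last step left them, time stands still between calls to the robot, and variables do not carry over. Pictures are saved under pics/ and viewed, at most 14 in all, crops included, and the job is handed in when it is done.

Besides the shell and the picture viewer there is one more tool, called by a JSON object that holds its "api" and its "payload". drive_tool: Moves the arm, as the interface text tells. Its arguments: {"type":"object","properties":{"steps":{"type":"array"},"grip_force":{"type":"number"}},"required":["steps"]}

```bash
mkdir -p pics; cat > h.py <<'E'
import numpy as np,cv2
from cell import observe,get_image,arm
from scipy.spatial.transform import Rotation as R
def cam(n,save=None):
    d=get_image(n)
    if save: cv2.imwrite('pics/'+save,d['image'][:,:,::-1])
    return d
def Rm(d):
    a=np.array(d['attitude'],float)
    return R.from_rotvec(a).as_matrix() if a.size==3 else (a if a.shape==(3,3) else R.from_quat(a).as_matrix())
def ray(d,u,v):
    f=d['image'].shape[0]/2/np.tan(np.radians(d['vfov'])/2)
    return np.array(d['xyz']),Rm(d)@np.array([(u-d['cx'])/f,(v-d['cy'])/f,1])
def at(d,u,v,z):
    o,r=ray(d,u,v); return o+r*(z-o[2])/r[2]
def px(d,p):
    f=d['image'].shape[0]/2/np.tan(np.radians(d['vfov'])/2)
    q=Rm(d).T@(np.array(p)-np.array(d['xyz'])); return q[:2]/q[2]*f+[d['cx'],d['cy']]
def tri(d1,p1,d2,p2):
    o1,r1=ray(d1,*p1);o2,r2=ray(d2,*p2)
    s=np.linalg.lstsq(np.c_[r1,-r2],o2-o1,rcond=None)[0]
    a,b=o1+r1*s[0],o2+r2*s[1]; return (a+b)/2,np.linalg.norm(a-b)
E
python3 - <<'E'
from h import *
for n in('side','top'):
    d=cam(n,n+'1.png');print(n,d['image'].shape,d['vfov'],d['cx'],d['cy'],d['xyz'],d['attitude'])
print(observe(),arm.tcp_to_grasp)
E
```

```text
side (420, 560, 3) 51.33178448321128 279.67850921673073 212.18697610940362 [ 0.57534708 -0.97234864  0.83059646] [-2.23243943 -0.07806239  0.06667818]
top (420, 560, 3) 44.83211654664975 277.4250579645957 206.571075710796 [ 0.31800521 -0.00542666  1.57753538] [-2.14588451  2.19478459 -0.13004797]
{'clock': 0.1, 'joints': array([ 1.08541093,  0.43514992,  0.02500532,  1.57399537, -0.01160815,
        1.13401449, -0.07511541]), 'dq': array([ 2.70433212e-04, -1.81610242e-03, -1.03292578e-04, -2.30179997e-03,
        6.19970186e-05,  1.30926866e-03, -1.07040288e-03]), 'joint_efforts': array([ 2.47520133e-03, -6.69132400e+01,  9.87754092e-01, -3.15147221e+01,
       -6.04642765e-02,  3.74798756e-02,  1.00765340e-04]), 'position': array([ 0.23318136, -0.57932024,  0.18853012]), 'ee_rot': array([-3.08292388e+00, -5.97173990e-01,  6.31162382e-04]), 'force': array([-0.06165493,  0.03796027,  1.44558196]), 'ft_torque': array([-0.02417007,  0.03034746, -0.01068548]), 'gripper_force': 0.0, 'width': 0.999697276688198} 0.0188
```

View pics/side1.png

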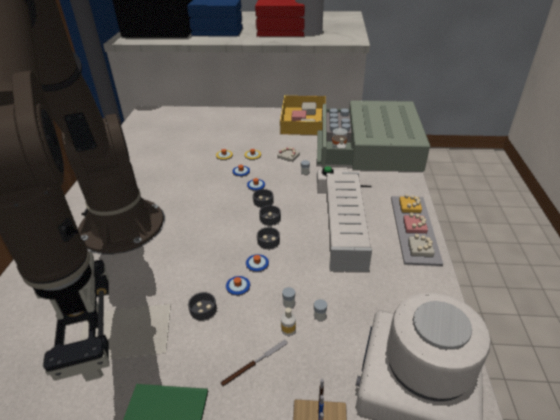

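View pics/top1.png

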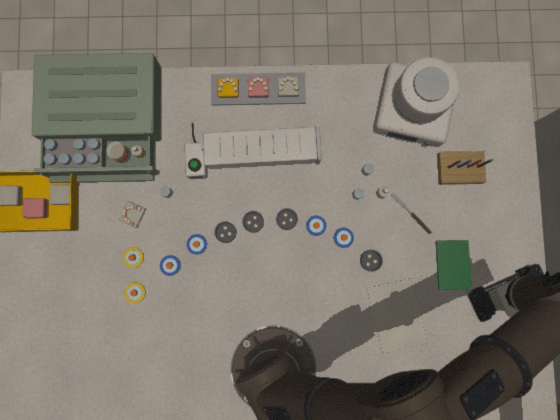

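Side view: dishes at about (263,198), (270,215), (268,237) and (203,305), and blue lids at (241,170), (256,184), (257,262) and (238,285). The yellow-rimmed discs at (224,153) and (253,153) are look-alikes, so I'll leave them.
Top view: dishes at (225,232), (253,222), (287,219) and (371,260), blue lids at (170,265), (197,244), (316,226) and (344,237). The lamp bar runs from (205,150) to (318,145) and the button is at (194,165). The yellow decoys are at (133,257) and (135,292).

```bash
cat >> h.py <<'E'
def blobs(d,kind):
    im=d['image'];hsv=cv2.cvtColor(im,cv2.COLOR_RGB2HSV);H,S,V=[hsv[...,i].astype(int) for i in range(3)]
    m={'blue':(H>95)&(H<125)&(S>120)&(V>60),'orange':((H<14)|(H>174))&(S>140)&(V>110),'dark':(V<75)&(S<130),'green':(H>45)&(H<90)&(S>120)}[kind]
    n,l,s,c=cv2.connectedComponentsWithStats(m.astype(np.uint8),connectivity=8)
    return [(c[i].round(1),s[i,4],s[i,2:4]) for i in range(1,n) if s[i,4]>=8]
def near(d,kind,u,v,r=12):
    b=[x for x in blobs(d,kind) if np.hypot(*(x[0]-[u,v]))<r]
    return max(b,key=lambda x:x[1]) if b else None
E
python3 - <<'E'
from h import *
t=cam('top');s=cam('side')
T=dict(L1=(170,265),L2=(197,244),L3=(316,226),L4=(344,237));S=dict(L1=(241,170),L2=(256,184),L3=(257,262),L4=(238,285))
for k in T:
    a,b=near(t,'orange',*T[k]),near(s,'orange',*S[k]); c=near(t,'blue',*T[k])
    print(k,a,b,c[0],c[1])
    p,e=tri(t,a[0],s,b[0]);print(' knob',p.round(4),e.round(4),'top@.022',at(t,*a[0],.022).round(4),'blue@.009',at(t,*c[0],.009).round(4))
D=[((225,232),(263,198)),((253,222),(270,215)),((287,219),(268,237)),((371,260),(203,305))]
for a,b in D:
    x,y=near(t,'dark',*a),near(s,'dark',*b);print('D',x,y)
    p,e=tri(t,x[0],s,y[0]);print(p.round(4),e.round(4),at(t,*x[0],.02).round(4))
print('green',near(t,'green',194,165),near(s,'green',327,171))
p,e=tri(t,near(t,'green',194,165)[0],s,near(s,'green',327,171)[0]);print(p,e)
def crop(d,x0,y0,w,h,f,n):
    im=cv2.resize(d['image'][y0:y0+h,x0:x0+w,::-1],None,fx=f,fy=f,interpolation=cv2.INTER_CUBIC);return im
a=crop(t,120,120,266,185,3,'');cv2.imwrite('pics/tc.png',a)
cv2.imwrite('pics/sc.png',crop(s,180,130,220,200,3,''))
E
```

```text
L1 (array([168.5, 265. ]), np.int32(26), array([6, 5], dtype=int32)) (array([240.5, 166.2]), np.int32(10), array([4, 3], dtype=int32)) [170.2 264.9] 102
 knob [0.318  0.3096 0.0239] 0.0019 top@.022 [0.3171 0.3098 0.022 ] blue@.009 [0.3173 0.3073 0.009 ]
L2 (array([195.7, 243.9]), np.int32(24), array([6, 5], dtype=int32)) (array([255.5, 180. ]), np.int32(12), array([4, 3], dtype=int32)) [196.4 243.9] 106
 knob [0.3804 0.2273 0.0232] 0.0028 top@.022 [0.379  0.2272 0.022 ] blue@.009 [0.3795 0.227  0.009 ]
L3 (array([316.1, 224.9]), np.int32(22), array([5, 5], dtype=int32)) (array([256.6, 257.7]), np.int32(22), array([6, 5], dtype=int32)) [315.6 225.3] 97
 knob [ 0.4296 -0.1411  0.0234] 0.0019 top@.022 [ 0.4288 -0.1414  0.022 ] blue@.009 [ 0.4285 -0.141   0.009 ]
L4 (array([344., 237.]), np.int32(21), array([5, 5], dtype=int32)) (array([237.2, 280.1]), np.int32(27), array([7, 5], dtype=int32)) [342.9 237.4] 96
 knob [ 0.3907 -0.225   0.0243] 0.0021 top@.022 [ 0.3898 -0.2256  0.022 ] blue@.009 [ 0.3893 -0.224   0.009 ]
D (array([220.1, 229.3]), np.int32(43), array([16, 20], dtype=int32)) 
[... 202 characters left out ...]
[266.4, 207.1]), np.int32(559), array([26, 37], dtype=int32))
[0.4448 0.0601 0.0417] 0.0169 [0.455  0.0628 0.02  ]
D (array([289. , 213.6]), np.int32(45), array([19, 15], dtype=int32)) (array([268. , 237.9]), np.int32(327), array([21, 22], dtype=int32))
[ 0.459  -0.0604  0.0254] 0.0124 [ 0.4656 -0.0593  0.02  ]
D (array([377. , 260.2]), np.int32(70), array([12, 20], dtype=int32)) (array([202., 306.]), np.int32(490), array([28, 27], dtype=int32))
[ 0.3205 -0.3202  0.0329] 0.0074 [ 0.317 -0.324  0.02 ]
green (array([193.5, 163.8]), np.int32(40), array([8, 7], dtype=int32)) (array([327.4, 169.2]), np.int32(31), array([8, 5], dtype=int32))
[0.61685163 0.22462654 0.07440324] 0.0008411230350722019
```

View pics/tc.png

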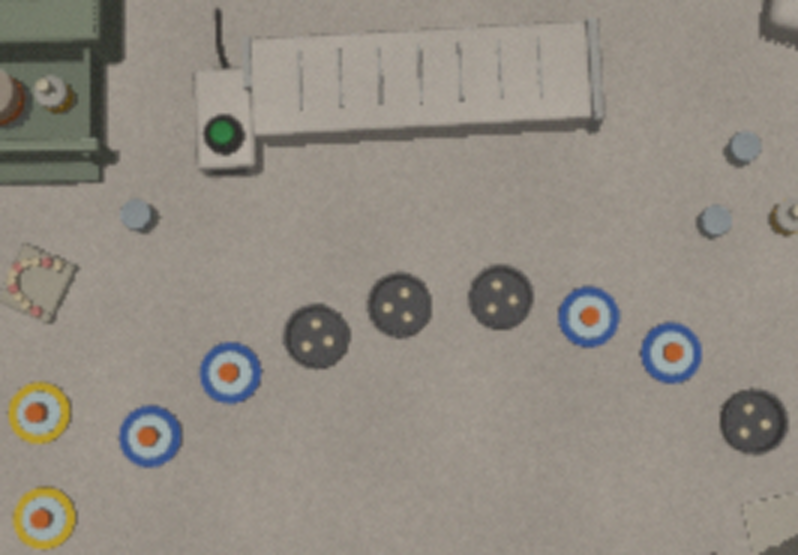

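View pics/sc.png

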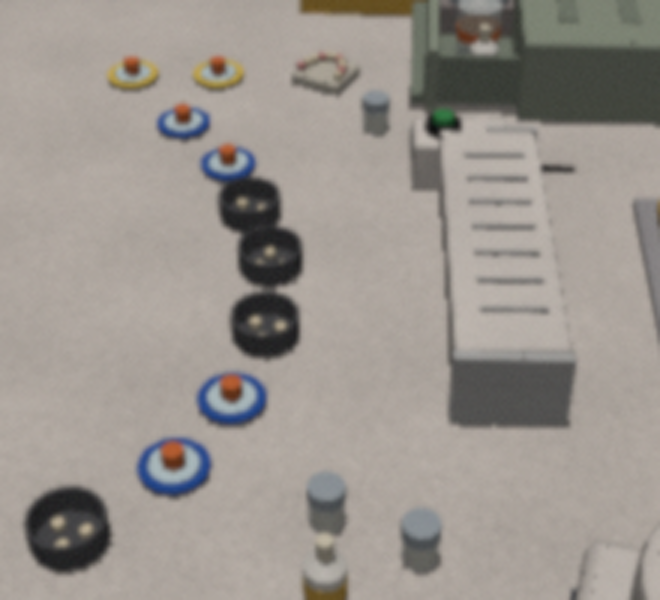

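The crops confirm four open dark dishes and four blue lids; both yellow-rimmed discs are decoys. In the top crop the bar's front top edge runs from (256,133) to (597,118).

```bash
cat >> h.py <<'E'
def dish(d,p,z=.026):
    "circle fit of a dark dish near world p in the top view"
    u,v=px(d,[p[0],p[1],z]);x0,y0=int(u)-18,int(v)-18
    c=d['image'][y0:y0+36,x0:x0+36].max(2).astype(np.uint8)
    c=cv2.resize(c,None,fx=4,fy=4,interpolation=cv2.INTER_CUBIC)
    k=cv2.HoughCircles(cv2.medianBlur(c,5),cv2.HOUGH_GRADIENT,1,200,param1=80,param2=8,minRadius=38,maxRadius=48)
    if k is None: return None
    x,y,r=k[0,0];q=at(d,(x+.5)/4-.5+x0,(y+.5)/4-.5+y0,z);return q.round(4),round(float(r)/4,2)
E
python3 - <<'E'
from h import *
t=cam('top');s=cam('side')
for u,v in [(225.7,232),(253.3,221.7),(286.7,219),(371.3,260.3)]:
    p=at(t,u,v,.026);print(p.round(4),dish(t,p),px(s,[*p[:2],.026]).round(0))
a,b=at(t,205.3,164.0,.08),at(t,318.7,159.2,.08)
print('bar',a.round(4),b.round(4),'len',np.linalg.norm(a-b),'yaw',np.arctan2(*(-(a-b))[:1],(a-b)[1]))
a2,b2=at(t,203.5,133,.08),at(t,316,127,.08);print(a2,b2)
# side: front top edge crop: (443,130)->(455,352) /3+(180,130)
for q in((443,132),(453,352),(538,132),(572,353)):print('side',at(s,q[0]/3+180,q[1]/3+130,.08).round(4))
E
```

```text
[0.413  0.1351 0.026 ] (array([0.4138, 0.1373, 0.026 ]), 10.85) [262. 196.]
[0.4426 0.0506 0.026 ] (array([0.4432, 0.0515, 0.026 ]), 10.75) [268. 213.]
[ 0.4486 -0.0517  0.026 ] (array([ 0.4494, -0.0511,  0.026 ]), 10.8) [267. 235.]
[ 0.3171 -0.3054  0.026 ] (array([ 0.3188, -0.3038,  0.026 ]), 11.27) [201. 303.]
bar [0.614  0.1886 0.08  ] [ 0.6214 -0.1503  0.08  ] len 0.33896821080040684 yaw 0.02184258270625586
[0.70858409 0.19326021 0.08      ] [ 0.72009695 -0.14530239  0.08      ]
side [0.6176 0.188  0.08  ]
side [ 0.6239 -0.1508  0.08  ]
side [0.7161 0.1927 0.08  ]
side [ 0.7231 -0.1463  0.08  ]
```

{"api": "drive_tool", "payload": {"steps": [[0.5,13,29.5,-9,-0.12],[0.5,13,29.5,-9,-0.12],[0.5,13,29.5,-9,-0.12],[0.5,13,29.5,-9,0],[0.5,13,29.5,-9,0],[0.5,13,29.5,-9,0],[0.5,13,29.5,-9,0],[0.5,13,29.5,-9,0],[0.5,13,29.5,-9,0],[0.5,13,29.5,-9,0],[0.5,13,29.5,-9,0],[0.5,13,29.5,-9,0],[0.5,0,0,0,0],[0.5,0,0,0,0]], "grip_force": 15}}

```text
clock: 1.47
position: [0.39, -0.224, 0.081]
ee_rot: [-3.141, -0.042, 0.001]
force: [-1.2, 0.8, 0.7]
width: 0.503
gripper_force: 0.0
```

{"api": "drive_tool", "payload": {"steps": [[0.5,0,-1,-30,0],[0.5,0,0,-25,0],[0.5,0,0,-13,0],[0.5,0,0,0,0],[1,0,0,0,0],[1,0,0,0,0],[1,0,0,0,0],[1,0,0,0,0],[1,0,0,0,0],[1,0,0,0,0]]}}

```text
clock: 2.3
position: [0.3898, -0.227, 0.0137]
ee_rot: [3.141, 0.036, 0.001]
force: [-0.5, 0.5, 0.1]
width: 0.117
gripper_force: 0.0
```

```bash
python3 - <<'E'
from h import *
t=cam('top');s=cam('side');o=observe();print(o['position'],o['width'],o['gripper_force'],R.from_rotvec(o['ee_rot']).as_matrix()[:,2])
a=cv2.resize(t['image'][200:275,300:400,::-1],None,fx=4,fy=4);b=cv2.resize(s['image'][225:325,190:290,::-1],None,fx=4,fy=4)
b=b[:400];a=cv2.copyMakeBorder(a,0,100,0,0,cv2.BORDER_CONSTANT)
cv2.imwrite('pics/a.png',np.hstack([a,b]))
E
```

```text
[ 0.38959799 -0.22685595  0.01350259] 0.03275885674396696 0.0 [ 4.73126757e-04 -2.77168896e-04 -9.99999850e-01]
```

View pics/a.png

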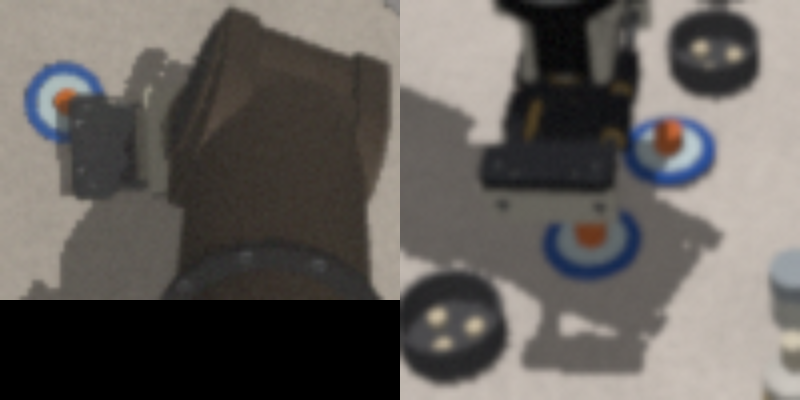

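The side crop shows the lid unmoved at about (238,285), and the shut fingers didn't catch the knob. I'll check where the gripper should appear in the image.

```bash
python3 - <<'E'
from h import *
t=cam('top');s=cam('side')
for y in(-.132,-.322):
  for x in(.352,.427):
    for z in (.08,):print(x,y,z,'side',px(s,[x,y,z]).round(1),'top',px(t,[x,y,z]).round(1))
print('tcp',px(s,[.39,-.227,.0135]),px(t,[.39,-.227,.0135]))
cv2.imwrite('pics/b.png',cv2.resize(s['image'][150:330,120:360,::-1],None,fx=3.3,fy=3.3))
E
```

```text
0.352 -0.132 0.08 side [225.9 238.4] top [315.4 249.6]
0.427 -0.132 0.08 side [254.5 239.5] top [314.6 224.1]
0.352 -0.322 0.08 side [211.1 293.9] top [380.  248.2]
0.427 -0.322 0.08 side [244.  295.5] top [378.8 222.7]
tcp [236.71931323 283.68686278] [344.06264134 237.06706642]
```

View pics/b.png

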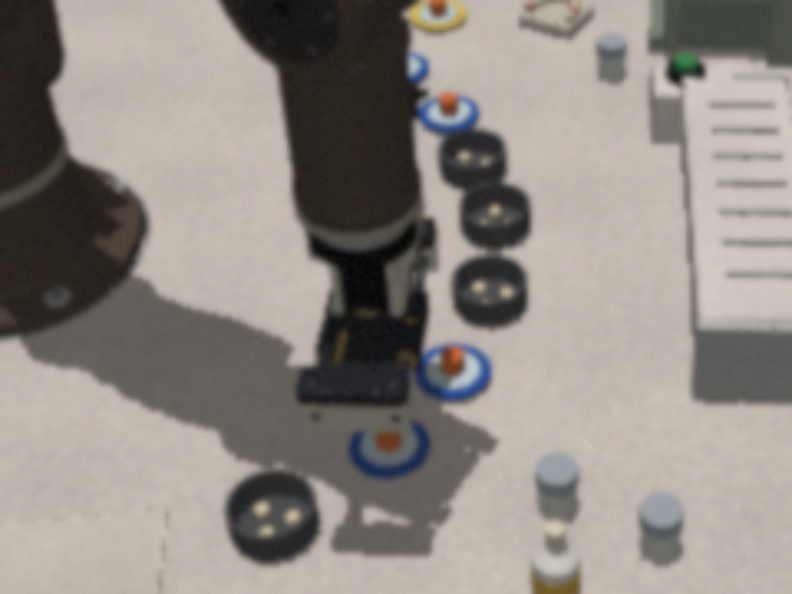

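{"api": "drive_tool", "payload": {"steps": [[1,0,0,-2,0],[1,0,0,-2,0],[1,0,0,-1,0],[1,0,0,0,0]]}}

```text
clock: 2.83
position: [0.3892, -0.2266, 0.0079]
ee_rot: [-3.141, -0.036, 0.001]
force: [-0.2, -0.8, -0.1]
width: 0.004
gripper_force: 0.0
```

{"api": "drive_tool", "payload": {"steps": [[1,0,0,-2,0],[1,0,0,-2,0],[1,0,0,-2,0],[1,0,0,0,0]]}}

```text
clock: 3.17
position: [0.3892, -0.2267, 0.0018]
ee_rot: [-3.141, -0.036, 0.001]
force: [0.9, -0.4, 1.0]
width: 0.001
gripper_force: 0.0
```

```bash
python3 - <<'E'
from h import *
s=cam('side');t=cam('top')
b=cv2.resize(s['image'][240:310,200:270,::-1],None,fx=8,fy=8,interpolation=cv2.INTER_CUBIC)
cv2.imwrite('pics/c.png',b)
E
```

```text
(no output)
```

View pics/c.png

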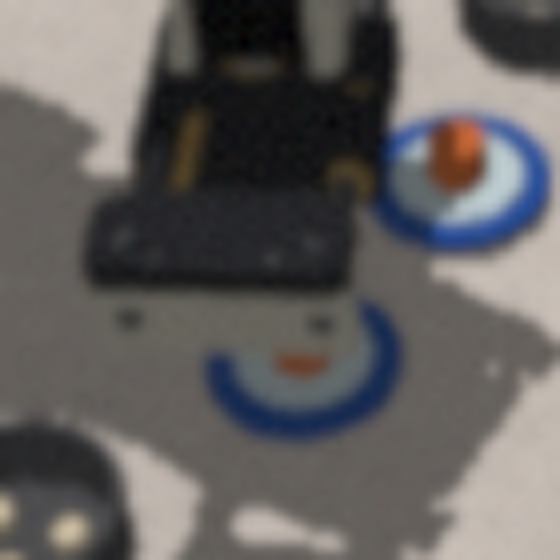

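{"api": "drive_tool", "payload": {"steps": [[1,0,0,-2,0],[1,0,0,-2,0],[1,0,0,-2,0],[1,0,0,-1,0]]}}

```text
clock: 3.6
position: [0.3893, -0.2267, -0.0051]
ee_rot: [-3.141, -0.036, 0.0]
force: [0.4, -0.4, 0.5]
width: 0.005
gripper_force: 0.0
```

{"api": "drive_tool", "payload": {"steps": [[1,0,0,-2,0],[1,0,0,-2,0],[1,0,0,-2,0]]}}

```text
clock: 3.85
position: [0.3895, -0.2268, -0.0106]
ee_rot: [3.141, 0.036, 0.0]
force: [-10.4, 5.3, 52.8]
width: 0.005
gripper_force: 26.9
```

{"api": "drive_tool", "payload": {"steps": [[1,0,0,6,0],[0.5,0,0,5,0],[0.5,0,0,0,0],[0.5,0,0,0,0],[0.5,0,0,0,0],[0.5,0,0,0,0],[0.5,0,0,0,0]]}}

```text
clock: 4.43
position: [0.3893, -0.2267, 0.0]
ee_rot: [-3.141, -0.036, 0.001]
force: [-0.1, -0.5, 0.8]
width: 0.39
gripper_force: 0.0
```

```bash
python3 - <<'E'
from h import *
s=cam('side');t=cam('top');o=observe();print(o['position'],o['width'],o['joints'])
for z in(.066,.096,.106):print(px(s,[.39,-.322,z]))
b=cv2.resize(s['image'][240:310,200:270,::-1],None,fx=8,fy=8,interpolation=cv2.INTER_CUBIC)
cv2.imwrite('pics/d.png',b)
E
```

```text
[ 3.89275746e-01 -2.26739807e-01  7.56131234e-05] 0.4678384123993022 [ 0.44762791  0.43357642 -0.04982225  2.18241412  0.04169509  0.52681288
 -1.18180181]
[228.29289389 298.8232459 ]
[227.0444799  289.87233493]
[226.61779189 286.8130561 ]
```

View pics/d.png

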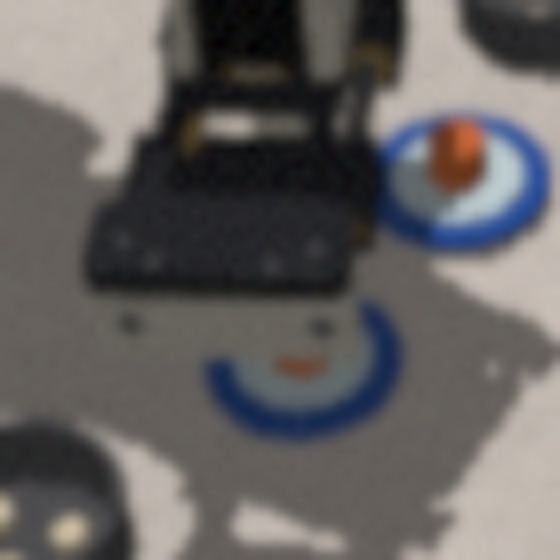

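{"api": "drive_tool", "payload": {"steps": [[0.5,0,1,-5,0],[0.5,0,0,-5,0],[0.5,0,0,-5,0],[0.5,0,0,-3,0],[1,0,0,0,0],[1,0,0,0,0],[1,0,0,0,0],[1,0,0,0,0],[1,0,0,0,0],[1,0,0,0,0],[1,0,0,0,0],[1,0,0,0,0]], "grip_force": 15}}

```text
clock: 5.53
position: [0.3896, -0.2259, -0.0176]
ee_rot: [3.141, 0.036, 0.0]
force: [0.0, 0.4, 1.5]
width: 0.206
gripper_force: 15.0
```

{"api": "drive_tool", "payload": {"steps": [[0.7,0,0,0,0],[0.7,0,0,0,0],[0.7,0,0,-3,0],[0.7,0,0,-3,0],[1,0,0,0,0],[1,0,0,0,0],[1,0,0,0,0],[1,0,0,0,0]], "grip_force": 20}}

```text
clock: 6.2
position: [0.3894, -0.2258, -0.0238]
ee_rot: [3.141, 0.036, -0.0]
force: [-0.3, 0.3, -0.5]
width: 0.211
gripper_force: 20.0
```

```bash
cat >> h.py <<'E'
from scipy.optimize import minimize
def dishfit(views,p,h=.03,r=.033):
    "silhouette fit of a dish cylinder; views: list of camera dicts"
    a=np.linspace(0,2*np.pi,60);G=[]
    for d in views: G.append(cv2.GaussianBlur(d['image'].max(2).astype(np.float32),(0,0),.7))
    def cost(q):
        c=0
        for d,g in zip(views,G):
            P=np.array([px(d,[q[0]+r*np.cos(t),q[1]+r*np.sin(t),z]) for z in(0.,h) for t in a],np.float32)
            H=cv2.convexHull(P)[:,0];L=np.r_[H,H[:1]];s=np.r_[0,np.cumsum(np.hypot(*np.diff(L,axis=0).T))]
            u=np.linspace(0,s[-1],100);E=np.c_[np.interp(u,s,L[:,0]),np.interp(u,s,L[:,1])];m=E.mean(0)
            n=(E-m)/np.linalg.norm(E-m,axis=1)[:,None]
            f=lambda Q:cv2.remap(g,Q[:,0].astype(np.float32),Q[:,1].astype(np.float32),cv2.INTER_LINEAR)
            c+=np.mean(f(E-1.3*n))-np.mean(f(E+1.3*n))
        return c
    best=min(((cost((p[0]+i*.003,p[1]+j*.003)),(p[0]+i*.003,p[1]+j*.003)) for i in range(-3,4) for j in range(-3,4)))
    o=minimize(cost,best[1],method='Nelder-Mead',options=dict(initial_simplex=np.array(best[1])+[[0,0],[.002,0],[0,.002]],xatol=2e-4))
    return o.x.round(4),round(o.fun,1)
E
python3 - <<'E'
from h import *
t=cam('top');s=cam('side')
t['image']=cv2.imread('pics/top1.png')[:,:,::-1];s['image']=cv2.imread('pics/side1.png')[:,:,::-1]
for p in[(.4138,.1373),(.4432,.0515),(.4494,-.0511),(.318,-.3045)]:
    print(dishfit([t,s],p),dishfit([t],p),dishfit([s],p))
E
```

```text
(array([0.4148, 0.138 ]), np.float64(-127.1)) (array([0.4143, 0.1376]), np.float64(-65.1)) (array([0.4153, 0.1401]), np.float64(-64.2))
(array([0.4451, 0.0531]), np.float64(-127.0)) (array([0.4443, 0.0524]), np.float64(-65.2)) (array([0.4455, 0.0556]), np.float64(-65.3))
(array([ 0.4506, -0.051 ]), np.float64(-141.6)) (array([ 0.45 , -0.051]), np.float64(-64.2)) (array([ 0.4514, -0.0506]), np.float64(-78.8))
(array([ 0.3187, -0.3046]), np.float64(-149.0)) (array([ 0.3179, -0.3052]), np.float64(-66.7)) (array([ 0.3191, -0.3042]), np.float64(-83.9))
```

{"api": "drive_tool", "payload": {"steps": [[1,0,0,15,0],[1,0,0,20,0],[1,0,0,25,0],[1,-12,-13,5,0],[1,-12,-13,0,0],[1,-12,-13,0,0],[1,-12,-13,0,0],[1,-12,-13,0,0],[1,-11,-14,0,0],[1,0,0,0,0],[1,0,0,0,0]]}}

```text
clock: 7.22
position: [0.3178, -0.3054, 0.0413]
ee_rot: [3.141, 0.032, -0.0]
force: [0.5, 0.3, -0.4]
width: 0.206
gripper_force: 20.0
```

{"api": "drive_tool", "payload": {"steps": [[1,0,1,-12,0],[1,0,0,-12,0],[1,0,0,-6,0],[1,0,0,-4,0],[1,0,0,-2,0],[1,0,0,-2,0],[1,0,0,0,0]]}}

```text
clock: 7.8
position: [0.3187, -0.3037, 0.0032]
ee_rot: [3.141, 0.036, 0.0]
force: [-0.6, 1.1, -1.5]
width: 0.209
gripper_force: 20.0
```

```bash
python3 - <<'E'
from h import *
s=cam('side');print(dishfit([s],(.3187,-.3046)))
b=cv2.resize(s['image'][250:340,160:260,::-1],None,fx=6,fy=6,interpolation=cv2.INTER_CUBIC)
cv2.imwrite('pics/e.png',b)
E
```

```text
(array([ 0.318 , -0.3004]), np.float64(-21.1))
```

View pics/e.png

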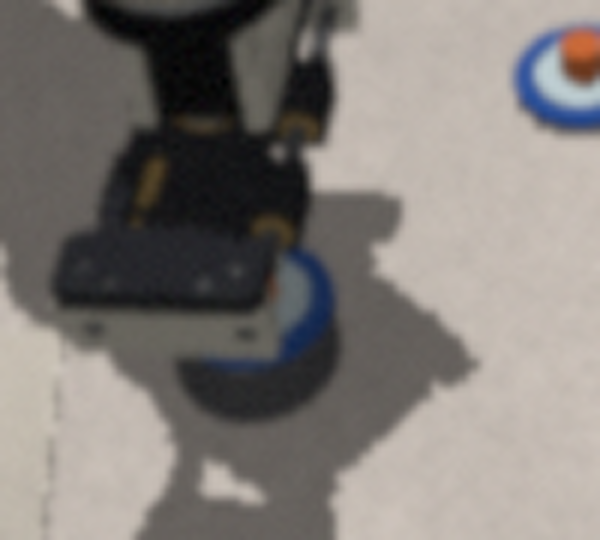

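The lid is on the dish at about (200,303) and the dish hasn't moved. I'll lower slightly, release and lift.

{"api": "drive_tool", "payload": {"steps": [[1,0,-1,-1,0],[1,0,0,0,0],[0.5,0,0,0,0],[0.5,0,0,0,0],[0.5,0,0,0,0],[0.5,0,0,0,0],[0.5,0,0,25,0],[0.5,0,20,40,0],[0.5,30,28,0,0],[0.5,30,28,0,0],[0.5,30,28,0,0],[0.5,30,28,0,0],[0.5,0,0,0,0]]}}

```text
clock: 8.93
position: [0.4453, -0.1674, 0.0652]
ee_rot: [-3.139, -0.051, -0.009]
force: [0.9, -0.5, -0.1]
width: 0.499
gripper_force: 0.0
```

```bash
cat >> h.py <<'E'
def knob(t,s,p,zb):
    "triangulated orange centroid near knob at p, approx height zb"
    a=near(t,'orange',*px(t,[*p,zb]),8);b=near(s,'orange',*px(s,[*p,zb]),8)
    if a is None or b is None: return 'none',a,b
    q,e=tri(t,a[0],s,b[0]);return q.round(4),round(e,4),'top-only',at(t,*a[0],zb).round(4)
E
python3 - <<'E'
from h import *
t=cam('top');s=cam('side');print(dishfit([s],(.3187,-.3046),h=.032),dishfit([t],(.3187,-.3046),h=.032),knob(t,s,(.3187,-.3046),.05))
for k,p in dict(L3=(.4296,-.141),D3=(.4506,-.051),D2=(.4451,.0531),D1=(.4148,.138)).items(): print(k,knob(t,s,p,.0235) if k[0]=='L' else dishfit([t,s],p))
E
```

```text
(array([ 0.3187, -0.3023]), np.float64(-64.1)) (array([ 0.3181, -0.3078]), np.float64(-11.6)) (array([ 0.3201, -0.3054,  0.0508]), np.float64(0.0022), 'top-only', array([ 0.3191, -0.3059,  0.05  ]))
L3 ('none', None, None)
D3 (array([ 0.4502, -0.0509]), np.float64(-90.6))
D2 (array([0.4445, 0.0528]), np.float64(-112.1))
D1 (array([0.4151, 0.1375]), np.float64(-88.5))
```

{"api": "drive_tool", "payload": {"steps": [[0.5,-17,26,0,0],[0.5,0,0,0,0],[0.5,0,0,-30,0],[0.5,0,0,-30,0],[0.5,0,0,-18,0],[0.5,0,0,-9,0],[0.5,0,0,0,0],[0.5,0,0,0,0]]}}

```text
clock: 9.7
position: [0.4207, -0.1488, -0.0223]
ee_rot: [3.141, 0.034, -0.002]
force: [-0.3, 0.2, 0.5]
width: 0.498
gripper_force: 0.0
```

{"api": "drive_tool", "payload": {"steps": [[0.5,8,7,0,0],[0.5,0,0,-1,0],[1,0,0,0,0],[1,0,0,0,0],[1,0,0,0,0],[1,0,0,0,0],[1,0,0,0,0],[1,0,0,0,0],[1,0,0,0,0]]}}

```text
clock: 10.45
position: [0.4293, -0.1412, -0.0234]
ee_rot: [3.141, 0.036, -0.0]
force: [-0.5, -1.1, 3.9]
width: 0.208
gripper_force: 20.0
```

{"api": "drive_tool", "payload": {"steps": [[1,0,0,15,0],[1,0,0,25,0],[1,0,0,25,0],[1,5,22,0,0],[1,5,23,0,0],[1,5,23,0,0],[1,6,22,0,0],[1,0,0,0,0],[1,0,0,0,0],[1,0,0,0,0]]}}

```text
clock: 11.28
position: [0.45, -0.0516, 0.0413]
ee_rot: [3.141, 0.036, -0.001]
force: [-0.6, -0.6, -1.5]
width: 0.209
gripper_force: 20.0
```

{"api": "drive_tool", "payload": {"steps": [[1,0,0,-12,0],[1,0,0,-12,0],[1,0,0,-6,0],[1,0,0,-4,0],[1,0,0,-2,0],[1,0,0,-2,0],[1,0,0,-1,0],[1,0,0,0,0]]}}

```text
clock: 11.95
position: [0.4506, -0.0513, 0.0027]
ee_rot: [3.141, 0.035, 0.0]
force: [-0.8, -0.1, -1.4]
width: 0.208
gripper_force: 20.0
```

{"api": "drive_tool", "payload": {"steps": [[1,0,0,-1,0],[0.5,0,0,0,0],[0.5,0,0,0,0],[0.5,0,0,0,0],[0.5,0,0,0,0],[0.5,0,0,35,0],[0.5,0,0,35,0],[0.5,-9,35,0,0],[0.5,-9,35,0,0],[0.5,-9,35,0,0],[0.5,-9,35,0,0],[0.5,-9,35,0,0],[0.5,-9,35,0,0],[0.5,-9,35,0,0],[0.5,-8,33,0,0],[0.5,0,0,0,0],[0.5,0,0,0,0]]}}

```text
clock: 13.37
position: [0.3787, 0.2288, 0.0715]
ee_rot: [-3.141, -0.043, 0.0]
force: [-0.3, -1.5, 0.7]
width: 0.501
gripper_force: 0.0
```

```bash
python3 - <<'E'
from h import *
t=cam('top');s=cam('side');print(observe()['position'])
print('L2',knob(t,s,(.380,.227),.0235),'L1',knob(t,s,(.318,.309),.0235))
print('D4',knob(t,s,(.3187,-.3046),.05),'D3',knob(t,s,(.4506,-.051),.05),dishfit([t,s],(.4506,-.051)))
for k,p in dict(D2=(.4451,.0531),D1=(.4148,.138)).items(): print(k,dishfit([t,s],p))
E
```

```text
[0.37937532 0.22593662 0.07131269]
L2 ('none', None, None) L1 ('none', None, (array([240.5, 166.2]), np.int32(10), array([4, 3], dtype=int32)))
D4 (array([ 0.3198, -0.3047,  0.0504]), np.float64(0.0015), 'top-only', array([ 0.3191, -0.305 ,  0.05  ])) D3 (array([ 0.4508, -0.0514,  0.0503]), np.float64(0.0019), 'top-only', array([ 0.4499, -0.0516,  0.05  ])) (array([ 0.4504, -0.0495]), np.float64(-72.6))
D2 (array([0.445 , 0.0529]), np.float64(-138.1))
D1 (array([0.4148, 0.138 ]), np.float64(-88.8))
```

{"api": "drive_tool", "payload": {"steps": [[0.5,0,1,-30,0],[0.5,0,0,-30,0],[0.5,0,0,-22,0],[0.5,0,0,-12,0],[0.5,0,0,0,0],[1,0,0,0,0],[1,0,0,0,0],[1,0,0,0,0],[1,0,0,0,0],[1,0,0,0,0],[1,0,0,0,0],[1,0,0,0,0]]}}

```text
clock: 14.47
position: [0.3801, 0.2281, -0.0217]
ee_rot: [-3.141, -0.035, -0.002]
force: [-0.7, -1.0, 7.7]
width: 0.21
gripper_force: 20.0
```

{"api": "drive_tool", "payload": {"steps": [[1,0,0,15,0],[1,0,0,25,0],[1,0,0,25,0],[1,9,-22,0,0],[1,9,-23,0,0],[1,8,-23,0,0],[1,8,-22,0,0],[1,0,0,0,0],[1,0,0,0,0],[1,0,0,0,0]]}}

```text
clock: 15.3
position: [0.4133, 0.1383, 0.0427]
ee_rot: [-3.141, -0.036, -0.0]
force: [-0.6, 0.1, -0.8]
width: 0.208
gripper_force: 20.0
```

```bash
python3 - <<'E'
from h import *
s=cam('side');t=cam('top');print(observe()['position'],dishfit([s],(.4148,.138)),dishfit([t],(.4148,.138)))
E
```

```text
[0.41314154 0.13887546 0.04260964] (array([0.416 , 0.1392]), np.float64(-36.4)) (array([0.411 , 0.1281]), np.float64(-5.8))
```

{"api": "drive_tool", "payload": {"steps": [[1,1,-0.5,-12,0],[1,0,0,-12,0],[1,0,0,-6,0],[1,0,0,-4,0],[1,0,0,-2,0],[1,0,0,-2,0],[1,0,0,-1,0],[1,0,0,0,0]]}}

```text
clock: 16.07
position: [0.4144, 0.1377, 0.0042]
ee_rot: [-3.141, -0.036, -0.001]
force: [-3.4, 0.2, 8.5]
width: 0.211
gripper_force: 20.0
```

{"api": "drive_tool", "payload": {"steps": [[0.5,0,0,0,0],[0.5,0,0,0,0],[0.5,0,0,0,0],[0.5,0,0,0,0],[0.5,0,0,35,0],[0.5,0,0,30,0],[0.5,-14,25,0,0],[0.5,-14,25,0,0],[0.5,-14,25,0,0],[0.5,-14,25,0,0],[0.5,-14,24,0,0],[0.5,-14,24,0,0],[0.5,-13,24,0,0],[0.5,0,0,0,0],[0.5,0,0,0,0]]}}

```text
clock: 17.32
position: [0.3166, 0.3106, 0.0685]
ee_rot: [-3.141, -0.041, 0.0]
force: [0.4, -0.8, -0.2]
width: 0.501
gripper_force: 0.0
```

```bash
python3 - <<'E'
from h import *
t=cam('top');s=cam('side');print(observe()['position'])
print('D1',knob(t,s,(.4148,.138),.05),dishfit([t,s],(.4148,.138)))
for k,p in dict(D2=(.4451,.0531)).items(): print(k,dishfit([t,s],p))
E
```

```text
[0.31767199 0.30847917 0.06833549]
D1 (array([0.4148, 0.1369, 0.0507]), np.float64(0.0016), 'top-only', array([0.414 , 0.1368, 0.05  ])) (array([0.4149, 0.1381]), np.float64(-64.2))
D2 (array([0.445 , 0.0528]), np.float64(-137.1))
```

{"api": "drive_tool", "payload": {"steps": [[0.5,0,1,-30,0],[0.5,0,0,-30,0],[0.5,0,0,-20,0],[0.5,0,0,-11,0],[0.5,0,0,0,0],[1,0,0,0,0],[1,0,0,0,0],[1,0,0,0,0],[1,0,0,0,0],[1,0,0,0,0],[1,0,0,0,0],[1,0,0,0,0]]}}

```text
clock: 18.42
position: [0.318, 0.3106, -0.0218]
ee_rot: [-3.141, -0.035, -0.002]
force: [0.6, -1.7, 7.3]
width: 0.209
gripper_force: 20.0
```

{"api": "drive_tool", "payload": {"steps": [[1,0,0,15,0],[1,0,0,25,0],[1,0,0,30,0],[1,14,-28,0,0],[1,14,-28,0,0],[1,14,-28,0,0],[1,14,-29,0,0],[1,14,-29,0,0],[1,14,-29,0,0],[1,14,-29,0,0],[1,14,-29,0,0],[1,15,-29,0,0],[1,0,0,0,0],[1,0,0,0,0],[1,0,0,0,0]]}}

```text
clock: 19.67
position: [0.4441, 0.0527, 0.0476]
ee_rot: [-3.141, -0.035, 0.0]
force: [-0.1, -0.2, -0.7]
width: 0.209
gripper_force: 20.0
```

```bash
python3 - <<'E'
from h import *
s=cam('side');t=cam('top');print(observe()['position'],dishfit([s],(.445,.053)),near(s,'orange',*px(s,[.445,.053,.095]),12))
E
```

```text
[0.44385516 0.05356563 0.04756881] (array([0.4458, 0.0544]), np.float64(-42.1)) None
```

{"api": "drive_tool", "payload": {"steps": [[1,1,-0.5,-15,0],[1,0,0,-12,0],[1,0,0,-8,0],[1,0,0,-4,0],[1,0,0,-2,0],[1,0,0,-2,0],[1,0,0,-1,0],[1,0,0,0,0]]}}

```text
clock: 20.43
position: [0.4455, 0.0523, 0.0042]
ee_rot: [-3.141, -0.036, -0.001]
force: [-2.6, 1.6, 7.2]
width: 0.207
gripper_force: 20.0
```

{"api": "drive_tool", "payload": {"steps": [[0.5,0,0,0,0],[0.5,0,0,0,0],[0.5,0,0,0,0],[0,0,0,35,0],[0,0,0,35,0],[0,2,-34,0,0],[0,2,-35,0,0],[0,1,-34,0,0],[0,0,0,0,0],[0,0,0,0,0],[0,0,0,0,0]]}}

```text
clock: 21.35
position: [0.4504, -0.0507, 0.0735]
ee_rot: [-3.141, -0.035, -0.0]
force: [-0.7, -0.3, -0.8]
width: 0.96
gripper_force: 0.0
```

```bash
python3 - <<'E'
from h import *
t=cam('top');s=cam('side');print(observe()['position'],observe()['width'])
print('D2',knob(t,s,(.445,.053),.05),dishfit([t,s],(.445,.053)),'D1',knob(t,s,(.415,.138),.05),'D3',dishfit([s],(.4506,-.051)),'D4',knob(t,s,(.3187,-.3046),.05))
# pictures of jars etc
for n,(u,v) in dict(jA=(714,221),jB=(743,148),jC=(137,214)).items(): print(n,at(t,u/3+120,v/3+120,.043).round(3))
E
```

```text
[ 0.4504627  -0.04979899  0.07348301] 0.9936122278241699
D2 ('none', (array([251.9, 220.5]), np.int32(18), array([4, 6], dtype=int32)), None) (array([0.4445, 0.0547]), np.float64(-57.0)) D1 (array([0.4143, 0.1367, 0.0513]), np.float64(0.0001), 'top-only', array([0.4143, 0.1368, 0.05  ])) D3 (array([ 0.451 , -0.0462]), np.float64(-29.2)) D4 (array([ 0.3196, -0.3048,  0.0497]), np.float64(0.0017), 'top-only', array([ 0.3188, -0.305 ,  0.05  ]))
jA [ 0.52  -0.27   0.043]
jB [ 0.594 -0.303  0.043]
jC [0.54  0.314 0.043]
```

{"api": "drive_tool", "payload": {"steps": [[0,0,-1,-30,0],[0,0,0,-30,0],[0,0,0,-20,0],[0,0,0,-12,0],[0,0,0,0,0],[1,0,0,0,0],[1,0,0,0,0],[1,0,0,0,0],[1,0,0,0,0],[1,0,0,0,0],[1,0,0,0,0]], "grip_force": 20}}

```text
clock: 22.37
position: [0.4512, -0.0519, -0.0177]
ee_rot: [-3.141, -0.036, -0.003]
force: [-1.1, 1.1, 6.8]
width: 0.715
gripper_force: 20.0
```

{"api": "drive_tool", "payload": {"steps": [[1,6,1,1,0],[1,11,2,0,0],[1,13,2.5,0,0],[1,13,2.5,0,0],[1,13,2.5,0,0],[1,13,2.5,0,0],[1,13,2.5,0,0],[1,13,2.5,0,0],[1,13,2,0,0],[1,11,1,0,0],[1,6,1,0,0],[1,3,0,0,0],[1,0,0,0,0],[1,0,0,0,0]]}}

```text
clock: 23.53
position: [0.5782, -0.0303, -0.0175]
ee_rot: [3.141, 0.035, -0.0]
force: [0.2, -0.0, -1.1]
width: 0.716
gripper_force: 20.0
```

```bash
python3 - <<'E'
from h import *
t=cam('top');s=cam('side');o=observe();print(o['position'],o['width'],o['force'],R.from_rotvec(o['ee_rot']).as_euler('ZYX'))
b=cv2.resize(s['image'][150:270,220:380,::-1],None,fx=4,fy=4,interpolation=cv2.INTER_CUBIC)
cv2.imwrite('pics/f.png',b)
E
```

```text
[ 0.57786674 -0.03038104 -0.01748239] 0.7134838604544197 [ 0.88684372  0.14352333 -2.39409365] [2.25246649e-02 3.33808988e-04 3.14141893e+00]
```

View pics/f.png

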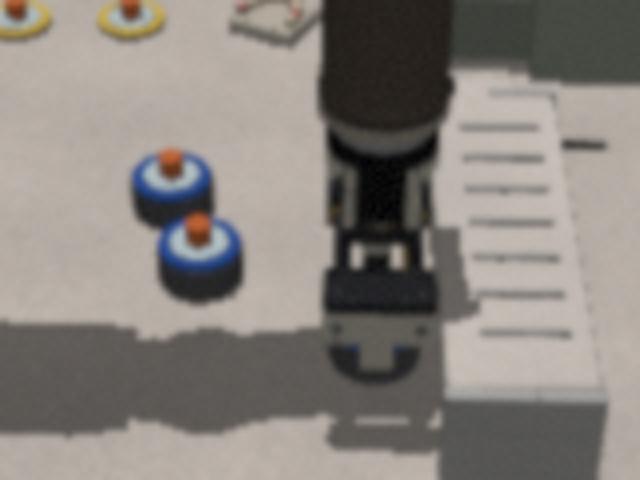

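The side crop shows the covered dish held at about (375,350) with its lid level. The other two covered dishes are fine. Next I release, back off, and push with the fingers as a narrow V.

{"api": "drive_tool", "payload": {"steps": [[0.1,0,0,0,0],[0.1,0,0,0,0],[0.1,0,0,0,0],[0.1,0,0,30,0],[0.1,0,0,35,0],[0.7,-27,0,0,0],[0.74,-28,0,0,0],[0.74,0,0,-25,0],[0.74,0,0,-25,0],[0.74,0,0,-8,0],[0.74,0,0,0,0],[0.74,0,0,0,0]]}}

```text
clock: 24.63
position: [0.5235, -0.0301, -0.0103]
ee_rot: [-3.141, -0.036, 0.001]
force: [0.2, -0.2, 0.3]
width: 0.437
gripper_force: 0.0
```

```bash
python3 - <<'E'
from h import *
t=cam('top');s=cam('side');o=observe();print(o['position'],o['width'],o['force'])
print(knob(t,s,(.578,-.030),.05),dishfit([t,s],(.578,-.030)))
E
```

```text
[ 0.52445093 -0.03009572 -0.00952059] 0.3561119076787186 [-0.68025936 -0.22725679  0.5714335 ]
('none', None, None) (array([ 0.5786, -0.0267]), np.float64(-42.2))
```

{"api": "drive_tool", "payload": {"steps": [[0.74,6,0,0,0],[0.74,7,0.2,0,0],[0.74,8,0.2,0,0],[0.74,8,0.2,0,0],[0.74,8,0.2,0,0],[0.74,8,0.2,0,0],[0.74,8,0.2,0,0],[0.74,7,0.2,0,0],[0.74,5,0.2,0,0],[0.74,3,0,0,0],[0.74,0,0,0,0]]}}

```text
clock: 25.65
position: [0.5924, -0.0284, -0.0105]
ee_rot: [-3.141, -0.036, -0.001]
force: [-1.1, -0.9, -0.4]
width: 0.26
gripper_force: 0.4
```

```bash
python3 - <<'E'
from h import *
s=cam('side');o=observe();print(o['position'],o['width'],o['force'])
b=cv2.resize(s['image'][180:280,260:400,::-1],None,fx=5,fy=5,interpolation=cv2.INTER_CUBIC)
cv2.imwrite('pics/g.png',b)
E
```

```text
[ 0.59225748 -0.02838263 -0.01049626] 0.2616617250569517 [ 0.20786822  0.0593216  -1.11940391]
```

View pics/g.png

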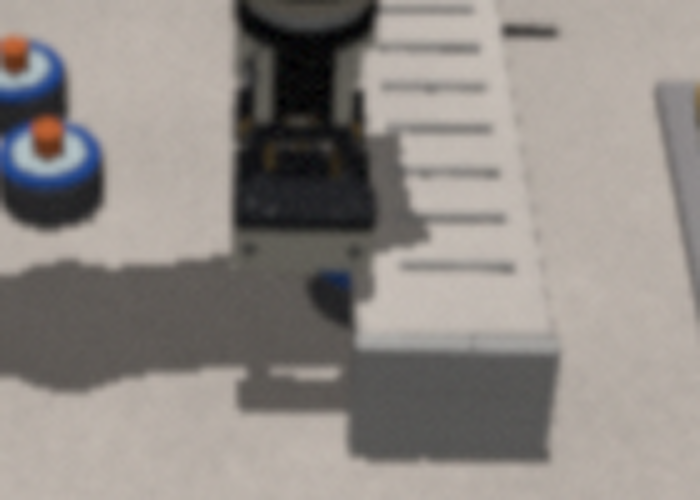

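The dish is mostly under the bar, its front visible at about (335,295) in the crop, and the gripper body clears the bar. I'll creep it to the stop.

{"api": "drive_tool", "payload": {"steps": [[0.74,2,0,0,0],[0.74,2,0,0,0],[0.74,2,0,0,0],[0.74,0,0,0,0]]}}

```text
clock: 26.03
position: [0.5979, -0.0286, -0.0105]
ee_rot: [3.141, 0.036, 0.001]
force: [-1.3, 0.5, 0.5]
width: 0.257
gripper_force: 0.5
```

{"api": "drive_tool", "payload": {"steps": [[0.74,1.5,0,0,0],[0.74,1.5,0,0,0],[0.74,1,0,0,0]]}}

```text
clock: 26.28
position: [0.6002, -0.0286, -0.0108]
ee_rot: [3.141, 0.036, -0.004]
force: [-7.8, -0.1, 4.7]
width: 0.258
gripper_force: 3.5
```

{"api": "drive_tool", "payload": {"steps": [[0.74,-12,0,0,0],[0.74,-18,0,0,0],[0.5,0,0,38,0],[0.3,0,0,38,0],[0,-16,10,5,-0.12],[0,-18,13,0,-0.12],[0,-18,15,0,-0.12],[0,-18,15,0,-0.12],[0,-18,15,0,-0.12],[0,-18,14,0,0],[0,0,0,0,0],[0,0,0,0,0],[0,0,0,0,0]]}}

```text
clock: 27.37
position: [0.4667, 0.0533, 0.0709]
ee_rot: [-3.011, 0.893, -0.003]
force: [0.7, 0.4, 0.4]
width: 0.98
gripper_force: 0.0
```

```bash
python3 - <<'E'
from h import *
t=cam('top');s=cam('side');o=observe();print(o['position'],o['width'],o['joints'].round(2))
print('D1',knob(t,s,(.415,.138),.05),'D4',knob(t,s,(.3187,-.3046),.05),'D2',dishfit([s],(.445,.053)))
# dish front visible before bar in top view: sample dark pixels near slot
g=t['image'].max(2)
for x in np.arange(.590,.628,.003): print(x.round(3),[int(g[tuple(px(t,[x,y,.033])[::-1].round().astype(int))]) for y in (-.06,-.045,-.029,-.013,.005)])
E
```

```text
[0.46672237 0.05283585 0.07071145] 0.9953149457445464 [-0.2   0.33 -0.03  2.08  0.02  0.72 -2.39]
D1 ('none', (array([224.5, 231.1]), np.int32(27), array([6, 6], dtype=int32)), None) D4 (array([ 0.3198, -0.3045,  0.0499]), np.float64(0.0014), 'top-only', array([ 0.3191, -0.3047,  0.05  ])) D2 (array([0.4452, 0.057 ]), np.float64(-31.7))
0.59 [159, 157, 160, 160, 166]
0.593 [161, 158, 160, 161, 164]
0.596 [160, 160, 159, 162, 163]
0.599 [158, 158, 154, 155, 166]
0.602 [163, 153, 85, 124, 166]
0.605 [163, 127, 66, 73, 167]
0.608 [158, 79, 108, 81, 162]
0.611 [157, 79, 139, 81, 160]
0.614 [153, 132, 138, 119, 153]
0.617 [105, 144, 131, 141, 105]
0.62 [93, 136, 131, 136, 94]
0.623 [92, 95, 108, 95, 89]
0.626 [103, 105, 98, 91, 106]
```

{"api": "drive_tool", "payload": {"steps": [[0,-11,0,0,0],[0,-11,0,0,0],[0,0,0,-30,0],[0,0,0,-30,0],[0,0,0,-18,0],[0,0,0,-11,0],[0,0,0,0,0],[1,0,0,0,0],[1,0,0,0,0],[1,0,0,0,0],[1,0,0,0,0],[1,0,0,0,0],[1,0,0,0,0]]}}

```text
clock: 28.55
position: [0.444, 0.0535, -0.0178]
ee_rot: [-3.011, 0.894, -0.002]
force: [-0.7, -0.9, 7.8]
width: 0.71
gripper_force: 20.0
```

{"api": "drive_tool", "payload": {"steps": [[1,6,0,1,0],[1,11,0,0,0],[1,13,0,0,0.12],[1,13,0,0,0.12],[1,13,0,0,0.12],[1,13,0,0,0.12],[1,13,0,0,0.12],[1,13,0,0,0],[1,13,0,0,0],[1,13,0,0,0],[1,9,0,0,0],[1,4,0,0,0],[1,0,0,0,0],[1,0,0,0,0]]}}

```text
clock: 29.72
position: [0.5772, 0.0535, -0.0176]
ee_rot: [3.141, 0.036, -0.0]
force: [0.5, -0.2, -2.1]
width: 0.708
gripper_force: 20.0
```

{"api": "drive_tool", "payload": {"steps": [[0.1,0,0,0,0],[0.1,0,0,0,0],[0.1,0,0,0,0],[0.1,0,0,30,0],[0.1,0,0,35,0],[0.74,-27,0,0,0],[0.74,-28,0,0,0],[0.74,0,0,-25,0],[0.74,0,0,-25,0],[0.74,0,0,-8,0],[0.74,0,0,0,0],[0.74,0,0,0,0],[0.74,0,0,0,0],[0.74,0,0,0,0]]}}

```text
clock: 30.88
position: [0.5235, 0.0537, -0.0095]
ee_rot: [-3.141, -0.036, -0.003]
force: [-0.4, 0.4, 0.5]
width: 0.301
gripper_force: 0.0
```

{"api": "drive_tool", "payload": {"steps": [[0.74,6,0,0,0],[0.74,7,0.2,0,0],[0.74,8,0.2,0,0],[0.74,8,0.2,0,0],[0.74,8,0.2,0,0],[0.74,8,0.2,0,0],[0.74,8,0.2,0,0],[0.74,7,0.2,0,0],[0.74,5,0,0,0],[0.74,4,0,0,0],[0.74,3,0,0,0],[0.74,0,0,0,0]]}}

```text
clock: 31.88
position: [0.5952, 0.0549, -0.0105]
ee_rot: [-3.141, -0.035, -0.001]
force: [-1.0, -0.2, 2.1]
width: 0.262
gripper_force: 0.8
```

{"api": "drive_tool", "payload": {"steps": [[0.74,1.5,0,0,0],[0.74,1.5,0,0,0],[0.74,1,0,0,0]]}}

```text
clock: 32.13
position: [0.5973, 0.0548, -0.0107]
ee_rot: [3.141, 0.036, -0.003]
force: [-8.5, 0.5, 4.4]
width: 0.256
gripper_force: 4.0
```

{"api": "drive_tool", "payload": {"steps": [[0.74,-12,0,0,0],[0.74,-18,0,0,0],[0.5,0,0,38,0],[0.3,0,0,38,0],[0,-20,11,5,0],[0,-25,14,0,0],[0,-25,14,0,0],[0,-25,14,0,0],[0,-25,14,0,0],[0,-25,14,0,0],[0,-8,2,0,0],[0,0,0,0,0],[0,0,0,0,0],[0,0,0,0,0]]}}

```text
clock: 33.3
position: [0.4172, 0.1375, 0.0708]
ee_rot: [-3.141, -0.034, -0.003]
force: [0.4, 0.2, -0.2]
width: 0.998
gripper_force: 0.0
```

```bash
cat >> h.py <<'E'
def fronts(t):
    g=t['image'].max(2).astype(np.float32);ys=np.arange(-.14,.18,.006)
    for x in (.602,.606,.610): print(x,[(int(y*1000),int(g[tuple(px(t,[x-.022*(y-.02),y,.03])[::-1].round().astype(int))])) for y in ys if g[tuple(px(t,[x-.022*(y-.02),y,.03])[::-1].round().astype(int))]<125])
E
python3 - <<'E'
from h import *
t=cam('top');s=cam('side');o=observe();print(o['position'],o['width'],o['joints'].round(2))
print('D4',knob(t,s,(.3187,-.3046),.05),'D1',dishfit([s],(.4148,.1375)),dishfit([t],(.4148,.1375)));fronts(t)
E
```

```text
[0.41683485 0.13734411 0.07053123] 1.0042070864259898 [-0.21  0.31 -0.28  2.13  0.13  0.71 -2.13]
D4 (array([ 0.3197, -0.3049,  0.0506]), np.float64(0.0019), 'top-only', array([ 0.3188, -0.3053,  0.05  ])) D1 (array([0.4149, 0.1474]), np.float64(-44.3)) (array([0.4281, 0.1504]), np.float64(-3.6))
0.602 [(-31, 96), (-25, 80), (-19, 81), (40, 116), (46, 78), (52, 73), (58, 73), (64, 91)]
0.606 [(-37, 82), (-31, 69), (-25, 76), (-19, 61), (-13, 76), (40, 71), (46, 78), (52, 90), (58, 87), (64, 71), (70, 90)]
0.61 [(-49, 105), (-43, 83), (-31, 106), (-25, 119), (-19, 94), (-13, 80), (-7, 89), (34, 77), (40, 87), (46, 120), (64, 100), (70, 77)]
```

```bash
python3 - <<'E'
from h import *
s=cam('side')
for b in blobs(s,'blue'):
  if b[0][1]>150: print(b, at(s,*b[0],.033).round(3))
g=s['image'].max(2)
for y in(.17,.16,.15,.14,.13,.12,.11,.10,.09): print(y,[int(g[tuple(px(s,[x,y,.0])[::-1].round().astype(int))]) for x in np.arange(.37,.47,.008)])
print(px(s,[.415,.1375,.035]),px(s,[.415,.1375,.035]))
E
```

```text
(array([263.2, 196.6]), np.int32(49), array([18,  9], dtype=int32)) [0.42  0.122 0.033]
(array([325.8, 213.3]), np.int32(20), array([4, 9], dtype=int32)) [0.613 0.048 0.033]
(array([326.8, 230.1]), np.int32(30), array([ 4, 12], dtype=int32)) [ 0.616 -0.029  0.033]
(array([202.2, 304.6]), np.int32(158), array([26, 20], dtype=int32)) [ 0.324 -0.315  0.033]
(array([320.6, 407.5]), np.int32(17), array([3, 8], dtype=int32)) [ 0.602 -0.546  0.033]
0.17 [169, 79, 71, 81, 90, 87, 90, 80, 68, 54, 91, 89, 115]
0.16 [170, 130, 57, 69, 75, 74, 73, 68, 60, 42, 81, 90, 91]
0.15 [170, 134, 45, 45, 55, 57, 57, 44, 35, 42, 82, 88, 90]
0.14 [140, 107, 39, 33, 42, 39, 38, 35, 36, 35, 88, 89, 88]
0.13 [90, 88, 69, 34, 35, 35, 37, 35, 38, 57, 87, 90, 87]
0.12 [88, 89, 85, 50, 40, 34, 37, 37, 56, 86, 91, 89, 89]
0.11 [89, 90, 87, 87, 69, 58, 56, 60, 75, 89, 90, 88, 89]
0.1 [87, 89, 88, 90, 90, 90, 86, 89, 88, 90, 87, 90, 89]
0.09 [88, 87, 89, 87, 87, 90, 89, 89, 88, 89, 91, 89, 96]
[262.26568335 193.1401416 ] [262.26568335 193.1401416 ]
```

{"api": "drive_tool", "payload": {"steps": [[0,-2,0.5,-30,0],[0,0,0,-30,0],[0,0,0,-18,0],[0,0,0,-10,0],[0,0,0,0,0],[1,0,0,0,0],[1,0,0,0,0],[1,0,0,0,0],[1,0,0,0,0],[1,0,0,0,0],[1,0,0,0,0]]}}

```text
clock: 34.37
position: [0.4141, 0.1385, -0.0168]
ee_rot: [-3.141, -0.035, -0.002]
force: [0.2, -0.1, 6.2]
width: 0.719
gripper_force: 20.0
```

{"api": "drive_tool", "payload": {"steps": [[1,6,0,1,0],[1,11,-0.5,0,0],[1,13,-0.5,0,0],[1,13,-0.5,0,0],[1,13,-1,0,0],[1,13,-1,0,0],[1,13,-1,0,0],[1,13,-1,0,0],[1,13,-1,0,0],[1,13,0,0,0],[1,13,0,0,0],[1,11,0,0,0],[1,5,0,0,0],[1,1,0,0,0],[1,0,0,0,0]]}}

```text
clock: 35.62
position: [0.5651, 0.1315, -0.0166]
ee_rot: [3.141, 0.035, 0.001]
force: [0.2, 0.0, -0.8]
width: 0.719
gripper_force: 20.0
```

{"api": "drive_tool", "payload": {"steps": [[0.1,0,0,0,0],[0.1,0,0,0,0],[0.1,0,0,0,0],[0.1,0,0,30,0],[0.1,0,0,35,0],[0.74,-27,0,0,0],[0.74,-28,0,0,0],[0.74,0,0,-25,0],[0.74,0,0,-25,0],[0.74,0,0,-8,0],[0.74,0,0,0,0],[0.74,0,0,0,0],[0.74,0,0,0,0],[0.74,0,0,0,0]]}}

```text
clock: 36.78
position: [0.5104, 0.1322, -0.0084]
ee_rot: [-3.141, -0.035, -0.003]
force: [-0.1, -0.2, 0.2]
width: 0.297
gripper_force: 0.0
```

{"api": "drive_tool", "payload": {"steps": [[0.74,6,0,-1.5,0],[0.74,7,0.2,0,0],[0.74,8,0.2,0,0],[0.74,8,0.2,0,0],[0.74,8,0.2,0,0],[0.74,8,0.2,0,0],[0.74,8,0.2,0,0],[0.74,8,0.2,0,0],[0.74,8,0.2,0,0],[0.74,6,0,0,0],[0.74,4,0,0,0],[0.74,2,0,0,0],[0.74,0,0,0,0]]}}

```text
clock: 37.87
position: [0.5911, 0.1335, -0.011]
ee_rot: [-3.141, -0.035, -0.001]
force: [-2.1, -1.2, 1.9]
width: 0.261
gripper_force: 1.1
```

{"api": "drive_tool", "payload": {"steps": [[0.74,1.5,0,0,0],[0.74,1.5,0,0,0],[0.74,1.5,0,0,0],[0.74,1,0,0,0]]}}

```text
clock: 38.2
position: [0.5958, 0.1334, -0.011]
ee_rot: [3.141, 0.036, -0.001]
force: [-6.8, -0.8, 3.8]
width: 0.263
gripper_force: 3.4
```

{"api": "drive_tool", "payload": {"steps": [[0.74,-12,0,0,0],[0.74,-18,0,0,0],[0.5,0,0,38,0],[0,0,0,38,0],[0,-18,-31,0,0],[0,-18,-31,0,0],[0,-18,-31,0,0],[0,-18,-31,0,0],[0,-18,-31,0,0],[0,-18,-31,0,0],[0,-18,-31,0,0],[0,-18,-31,0,0],[0,-18,-31,0,0],[0,-18,-31,0,0],[0,-18,-31,0,0],[0,-18,-31,0,0],[0,-17,-33,0,0],[0,-14,-33,0,0],[0,0,0,0,0],[0,0,0,0,0]]}}

```text
clock: 39.87
position: [0.3186, -0.3072, 0.0653]
ee_rot: [3.14, 0.028, 0.002]
force: [0.6, 1.3, -0.8]
width: 0.999
gripper_force: 0.0
```

```bash
python3 - <<'E'
from h import *
t=cam('top');s=cam('side');o=observe();print(o['position'],o['width'],o['joints'].round(2))
for b in blobs(s,'blue'):
  if b[0][1]>150: print(b[0], at(s,*b[0],.033).round(3))
for y in(-.25,-.26,-.33,-.335,-.34,-.345): print(y,[int(s['image'].max(2)[tuple(px(s,[x,y,.0])[::-1].round().astype(int))]) for x in np.arange(.27,.37,.008)])
fronts(t)
E
```

```text
[ 0.31970566 -0.30439215  0.06514546] 1.0002593634327521 [ 0.78  0.31 -0.17  2.14  0.08  0.69 -1.  ]
[325.  197.1] [0.611 0.129 0.033]
[325.9 212.7] [0.614 0.051 0.033]
[326.8 229.9] [ 0.616 -0.028  0.033]
[202.5 305. ] [ 0.325 -0.316  0.033]
[320.7 407.7] [ 0.602 -0.546  0.033]
-0.25 [99, 100, 88, 78, 94, 74, 87, 79, 95, 98, 99, 100, 176]
-0.26 [100, 99, 99, 87, 100, 102, 103, 96, 79, 95, 97, 98, 133]
-0.33 [192, 186, 107, 99, 66, 45, 49, 55, 75, 96, 98, 96, 99]
-0.335 [192, 189, 174, 98, 99, 86, 72, 76, 98, 99, 97, 100, 98]
-0.34 [189, 192, 183, 122, 98, 98, 99, 101, 100, 100, 99, 96, 101]
-0.345 [188, 192, 190, 174, 98, 97, 100, 101, 99, 100, 99, 99, 101]
0.602 [(-31, 89), (-25, 82), (-19, 82), (40, 115), (46, 82), (52, 77), (58, 73), (64, 87), (118, 98), (124, 78), (130, 69), (136, 67), (142, 76)]
0.606 [(-37, 82), (-31, 69), (-25, 74), (-19, 61), (-13, 78), (40, 70), (46, 77), (52, 87), (58, 90), (64, 68), (70, 89), (112, 113), (118, 60), (124, 80), (130, 85), (136, 87), (142, 84), (148, 73)]
0.61 [(-49, 103), (-43, 80), (-31, 107), (-25, 119), (-19, 95), (-13, 79), (-7, 84), (34, 79), (40, 86), (46, 120), (64, 103), (70, 77), (106, 103), (112, 74), (118, 84), (148, 104), (154, 107)]
```

{"api": "drive_tool", "payload": {"steps": [[0,-1,-0.5,-30,0],[0,0,0,-25,0],[0,0,0,-18,0],[0,0,0,-10,0],[0,0,0,0,0],[1,0,0,0,0],[1,0,0,0,0],[1,0,0,0,0],[1,0,0,0,0],[1,0,0,0,0],[1,0,0,0,0]]}}

```text
clock: 40.88
position: [0.3185, -0.3054, -0.0173]
ee_rot: [3.14, 0.035, 0.002]
force: [0.5, 1.3, 6.6]
width: 0.717
gripper_force: 20.0
```

{"api": "drive_tool", "payload": {"steps": [[1,6,5,1,0],[1,11,9,0,0],[1,14,11,0,0],[1,16,12,0,0],[1,16,12,0,0],[1,16,12,0,0],[1,16,12,0,0],[1,16,12,0,0],[1,16,12,0,0],[1,16,12,0,0],[1,16,12,0,0],[1,16,12,0,0],[1,16,12,0,0],[1,16,12,0,0],[1,16,12,0,0],[1,16,12,0,0],[1,13,10,0,0],[1,9,6,0,0],[1,0,0,0,0],[1,0,0,0,0]]}}

```text
clock: 42.55
position: [0.579, -0.1076, -0.0171]
ee_rot: [-3.141, -0.037, -0.0]
force: [-0.1, 0.6, -1.4]
width: 0.718
gripper_force: 20.0
```

{"api": "drive_tool", "payload": {"steps": [[0.1,0,0,0,0],[0.1,0,0,0,0],[0.1,0,0,0,0],[0.1,0,0,30,0],[0.1,0,0,35,0],[0.74,-27,0,0,0],[0.74,-28,0,0,0],[0.74,0,0,-25,0],[0.74,0,0,-25,0],[0.74,0,0,-8,0],[0.74,0,0,0,0],[0.74,0,0,0,0],[0.74,0,0,0,0],[0.74,0,0,0,0]]}}

```text
clock: 43.72
position: [0.525, -0.1082, -0.0089]
ee_rot: [3.141, 0.036, 0.003]
force: [-0.4, 0.2, 0.4]
width: 0.296
gripper_force: 0.0
```

{"api": "drive_tool", "payload": {"steps": [[0.74,6,0,0,0],[0.74,7,0.2,0,0],[0.74,8,0.2,0,0],[0.74,8,0.2,0,0],[0.74,8,0.2,0,0],[0.74,8,0.2,0,0],[0.74,8,0.2,0,0],[0.74,7,0.2,0,0],[0.74,5,0.2,0,0],[0.74,4,0,0,0],[0.74,3,0,0,0],[0.74,0,0,0,0]]}}

```text
clock: 44.72
position: [0.5967, -0.1064, -0.01]
ee_rot: [-3.141, -0.036, -0.001]
force: [-1.1, 0.6, 0.6]
width: 0.258
gripper_force: 0.6
```

{"api": "drive_tool", "payload": {"steps": [[0.74,1.5,0,0,0],[0.74,1.5,0,0,0],[0.74,1.5,0,0,0],[0.74,1,0,0,0]]}}

```text
clock: 45.05
position: [0.6016, -0.1065, -0.01]
ee_rot: [3.141, 0.036, 0.0]
force: [-2.2, -0.2, 1.6]
width: 0.261
gripper_force: 1.1
```

{"api": "drive_tool", "payload": {"steps": [[0.74,1.5,0,0,0],[0.74,1,0,0,0]]}}

```text
clock: 45.22
position: [0.603, -0.1065, -0.0102]
ee_rot: [3.141, 0.036, -0.003]
force: [-7.7, -0.3, 4.9]
width: 0.259
gripper_force: 3.5
```

Contact with the stop. I'll retreat and take a full look at all the dishes from both cameras.

{"api": "drive_tool", "payload": {"steps": [[0.74,-12,0,0,0],[0.74,-18,0,0,0],[0.9,0,0,38,0],[1,0,0,38,0],[1,-40,0,10,0],[1,-40,0,10,0],[1,-40,0,0,0],[1,-10,0,0,0],[1,0,0,0,0]]}}

```text
clock: 45.97
position: [0.4413, -0.1068, 0.0864]
ee_rot: [3.141, 0.034, -0.001]
force: [-0.1, -0.1, -0.3]
width: 0.007
gripper_force: 0.0
```

```bash
python3 - <<'E'
from h import *
t=cam('top');s=cam('side');o=observe();print(o['position'],o['joints'].round(2))
fronts(t)
for p in [(.6375,.131),(.639,.053),(.6405,-.025),(.643,-.106)]: print(px(t,[*p,.03]).round(1))
a=cv2.resize(t['image'][140:190,190:320,::-1],None,fx=6,fy=6,interpolation=cv2.INTER_CUBIC)
b=cv2.resize(s['image'][165:265,270:400,::-1],None,fx=3,fy=3,interpolation=cv2.INTER_CUBIC)
b=cv2.copyMakeBorder(b,0,0,0,a.shape[1]-b.shape[1],cv2.BORDER_CONSTANT)
cv2.imwrite('pics/k.png',np.vstack([a,b])[:600])
bl=[(p-q)for p,q in[]]
g=near(t,'green',193.5,163.8);h=near(s,'green',327.4,169.2);print(tri(t,g[0],s,h[0]))
E
```

```text
[ 0.44549226 -0.10661794  0.08663922] [ 0.23  0.3  -0.14  2.08  0.06  0.76 -1.49]
0.602 [(-109, 114), (-103, 105), (-97, 123), (-31, 95), (-25, 81), (-19, 84), (40, 116), (46, 80), (52, 69), (58, 71), (64, 89), (118, 102), (124, 81), (130, 75), (136, 69), (142, 80)]
0.606 [(-115, 89), (-109, 71), (-103, 69), (-97, 68), (-91, 75), (-37, 82), (-31, 69), (-25, 70), (-19, 61), (-13, 78), (40, 71), (46, 77), (52, 88), (58, 90), (64, 71), (70, 87), (112, 116), (118, 63), (124, 79), (130, 83), (136, 87), (142, 83), (148, 72)]
0.61 [(-122, 72), (-115, 89), (-109, 122), (-103, 92), (-97, 84), (-91, 64), (-85, 69), (-79, 122), (-49, 100), (-43, 82), (-31, 108), (-25, 118), (-19, 96), (-13, 81), (-7, 86), (34, 77), (40, 87), (46, 121), (64, 102), (70, 78), (106, 103), (112, 74), (118, 81), (148, 106), (154, 108)]
[226.1 159.2]
[251.3 158.2]
[276.6 157.2]
[302.7 155.9]
(array([0.61702256, 0.22492444, 0.07425961]), np.float64(0.0005101744796603433))
```

View pics/k.png

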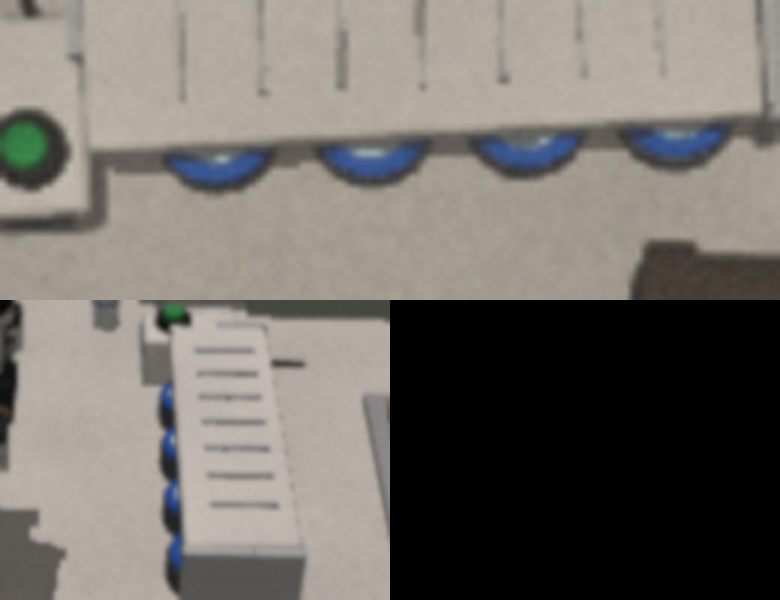

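All four covered dishes show the same protrusion along the bar, at crop (217,165), (372,160), (525,155) and (677,145), with lids level. Now the green button at about (22,145).

{"api": "drive_tool", "payload": {"steps": [[1,15,30,0,0],[1,16,30,0,0],[1,15,30,0,0],[1,16,30,0,0],[1,15,30,0,0],[1,16,30,0,0],[1,15,30,0,0],[1,16,30,0,0],[1,15,30,0,0],[1,16,30,0,0],[1,16,32,-10,0],[1,0,0,-10,0],[1,0,0,0,0],[1,0,0,0,0],[1,0,0,0,0]]}}

```text
clock: 47.32
position: [0.6156, 0.2246, 0.0659]
ee_rot: [3.141, 0.034, 0.0]
force: [-0.5, -0.6, 0.3]
width: 0.005
gripper_force: 0.0
```

{"api": "drive_tool", "payload": {"steps": [[1,1,0,-8,0],[1,0,0,-8,0],[1,0,0,-4,0],[1,0,0,-2,0],[1,0,0,0,0]]}}

```text
clock: 47.73
position: [0.6156, 0.2248, 0.0434]
ee_rot: [3.141, 0.035, -0.001]
force: [-1.3, -0.8, 2.1]
width: 0.005
gripper_force: 0.6
```

{"api": "drive_tool", "payload": {"steps": [[1,0,0,-1.5,0],[1,0,0,-1.5,0],[1,0,0,-1.5,0],[1,0,0,0,0]]}}

```text
clock: 48.07
position: [0.6161, 0.2254, 0.0396]
ee_rot: [3.141, 0.036, 0.001]
force: [-0.9, -1.1, 3.1]
width: 0.006
gripper_force: 1.7
```

{"api": "drive_tool", "payload": {"steps": [[1,0,0,-1,0],[1,0,0,-1,0],[1,0,0,0,0]]}}

```text
clock: 48.32
position: [0.6162, 0.2254, 0.0387]
ee_rot: [3.141, 0.035, 0.001]
force: [-3.9, -3.7, 12.1]
width: 0.002
gripper_force: 6.0
```

12 N against a 4 N spring means the button is bottomed out, so it's pressed. I'll retreat and check.

{"api": "drive_tool", "payload": {"steps": [[1,0,0,0,0],[1,0,0,10,0],[1,0,0,35,0],[1,0,0,35,0],[1,-35,0,10,0],[1,-40,0,0,0],[1,-40,0,0,0],[1,-40,0,0,0],[1,0,0,0,0],[1,0,0,0,0]]}}

```text
clock: 49.15
position: [0.4589, 0.2261, 0.1281]
ee_rot: [-3.141, -0.04, 0.0]
force: [1.2, -0.3, -0.1]
width: 0.005
gripper_force: 0.0
```

```bash
python3 - <<'E'
from h import *
t=cam('top');s=cam('side');o=observe();print(o['position'],o['force'])
fronts(t)
g=near(t,'green',193.5,163.8);h=near(s,'green',327.4,169.2)
print(tri(t,g[0],s,h[0]) if g and h else (g,h))
t0=cv2.imread('pics/top1.png')[:,:,::-1].astype(int)
for n,(u,v) in dict(jA=(358,194),jB=(368,169),jC=(165,191),drop=(383,193),model=(132,214),spat=(412,213)).items():
    print(n,np.abs(t['image'][v-8:v+8,u-8:u+8].astype(int)-t0[v-8:v+8,u-8:u+8]).mean().round(1))
E
```

```text
[0.46209767 0.22601891 0.1281422 ] [-0.10818651  0.40957174  0.0048104 ]
0.602 [(-109, 119), (-103, 110), (-31, 100), (-25, 85), (-19, 86), (40, 121), (46, 84), (52, 74), (58, 77), (64, 92), (118, 104), (124, 79), (130, 69), (136, 66), (142, 78)]
0.606 [(-115, 94), (-109, 76), (-103, 71), (-97, 74), (-91, 75), (-37, 81), (-31, 73), (-25, 74), (-19, 61), (-13, 78), (40, 72), (46, 77), (52, 92), (58, 94), (64, 71), (70, 92), (112, 119), (118, 61), (124, 84), (130, 88), (136, 88), (142, 82), (148, 70)]
0.61 [(-122, 80), (-115, 89), (-103, 94), (-97, 87), (-91, 68), (-85, 75), (-49, 102), (-43, 87), (-31, 111), (-25, 120), (-19, 96), (-13, 82), (-7, 88), (34, 79), (40, 92), (64, 109), (70, 80), (106, 103), (112, 71), (118, 86), (148, 107), (154, 109)]
(array([0.61699397, 0.22459697, 0.0744617 ]), np.float64(0.0005454748444200986))
jA 13.4
jB 13.1
jC 69.6
drop 13.3
model 23.0
spat 13.0
```

```bash
python3 -c "
from cell import arm
print(arm.sign_off())"
```

```text
the job is handed in; nothing more can be done
None
```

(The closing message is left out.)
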